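# Index the magnifier arm to the black specimen

## Robot

A 6-joint arm with a two-finger parallel gripper is mounted at the origin on a cart in front of the work surface, level with it; the furniture and walls round the work are solid. World frame = base frame: x ahead of the robot, y to its left, z up, the work surface at z = 0. Lengths are in m, angles in rad, forces in N, time in s.
With the tool pointing down it reaches from about 0.275 to 0.75 m from the base axis. Payload 10.2 kg.
Tool frame: the origin (TCP) lies midway between the tips of the shut fingers; the grasp point (between the pads) lies 19 mm behind it; z points along the fingers, y is the line along which they close (so a half turn about z gives the same grasp; the last joint's range is limited). The gripper opens to 85 mm and grips with 20 to 120 N. Pads are 22 mm wide; open, the fingers measure 114 mm over their backs; the gripper's body (76 mm by 85 mm) begins 54 mm behind the grasp point. The pads swing forward as they close: fully open they stand 13 mm farther back than shut.
Start: joints at [0.919, 0.313, 1.498, -0, 1.331, -0.223], TCP at [0.218, 0.477, 0.231] pointing down, gripper open.
Joint ranges: [-2.94, 2.94], [-0.97, 2.17], [0.19, 2.56], [-1.23, 4.37], [0.02, 3.11], [-2.88, 2.88]. Speed limits (rad/s): [2.39, 2.39, 3.01, 3.14, 3.14, 3.14].

## Interface

Orientations are given as a 3x3 rotation matrix whose columns are the frame's x, y, z axes.
In Python, from plant import observe, get_image, camera_params, close_job gives the robot as it stands.
- The arm moves only by the tool apply_moves, never from a script. Its argument "steps" is a list that holds one entry, the list of rows, each a list of 4 numbers: the shift along the world's x, y, z in m, then the turn about the world's z in rad. A call has 1 to 12 rows; each row shifts and turns the commanded pose from where the row before left it; what a row does not reach is not made up. A row lasts 1/10 s, in which the tool goes at most 50 mm and 8.59 degrees, less where a joint would pass 70% of its speed; a pose out of reach is approached as far as the arm can. A call is refused whole if a number of a shift passes 0.05 or a number of a turn 0.15, either way. A call with a gripper value outside its range is refused whole. "hand" is the finger opening in m, from 0 to 0.0854, set as the call begins (left out, the last holds). The fingers move at their own pace and stop on an object; the grip force is fixed at half the most. Time passes only in rows, so rows that do not move let the fingers close. It gives the time, the measured TCP pose, the force, the opening and the grip force at its end, in the units of the state.
- observe(): the state, without advancing time (a new reading comes with each control period).
- get_image(name): name is "scene" or "top" or "wrist"; returns the picture (420x560x3 uint8, red, green, blue); there is no depth.
- camera_params(name): a dict with "fx", "fy", "cx", "cy" (pixels), "R" (3x3) and "t" (3): a world point X has camera coordinates R X + t; the wrist camera has in their place "T_tool_cam" (4x4, takes a point from camera to tool coordinates, whose origin is the TCP and whose axes are the flange's). Camera axes: x right, y down, z forward; pixel columns grow to the right and rows downward; lengths in m; the calibration is good to about 2 mm. The wrist camera is an equidistant fisheye: a pixel r from the principal point sees the ray r / f radians off the axis. A picture is of the moment at which its call begins: read the wrist's pose just before it. camera_params takes no time and is no camera call.
- close_job(): hands the job in; it is judged then, once.
The state is a dict: "time": time; "joint_positions": joint angles; "dq": joint speeds; "joint_efforts": joint torques, N m; "eef_pos": TCP position; "ee_rot": TCP orientation; "wrist_force": force on the tool from outside, world axes, zero at the start; "torque": the same for the moment, N m; "gripper_width": opening from 0.0 (shut) to 1.0 (fully open); "gripper_force": force on a finger pad.
Only numpy, scipy, OpenCV 4.12 (cv2) and the standard library are available. Lean on these libraries where they do the work, as an engineer would, in place of code of your own. Each camera call takes 0.05 s, during which the arm holds its last target. There are 200 camera calls.

## Task

Swing the magnifier arm of the inspection fixture one hole over, so that its lens stands above the black specimen mount: hook the fingertips under the orange pull ring, lift the spring pin out of its hole, swing the arm over (not to the white mount's side) and let the pin drop fully home in that side's hole. Do it with the fingertips only, gently: do not pinch the ring, and leave the two mounts, the vial and the syringe lying where they are. Finish clear of the fixture.

Things in the scene. Friction and masses are not known exactly. Their poses are not given: they have to be found in the camera images.
- fixture: The bolted-down fixture: grey base plate 10 mm thick, x -203 to +40 mm, y within 113 mm. Origin on the bench under the swing arm's vertical pivot; z up; -x points (roughly toward the robot) along the arm in its middle position. Two nests (rings 4 mm high), 110 mm from the pivot and 0.5 rad to each side, hold the two mounts.
- hole_mid (a point): Mouth of the middle hole, in the top (24 mm above the bench) of the steel index plate (60 x 222 mm) on the base's near edge. The three holes are 10 mm wide, all 175 mm from the pivot: this one on the fixture's -x axis, and one 0.5 rad to each side.
- swing_arm (a joint): Angle of the blue swing arm about the pivot (rad, counter-clockwise from above, range -0.62 to 0.62). 0 = middle hole, where it starts; +0.5, -0.5 = outer holes; positive moves lens and ring to the fixture's -y side. Light friction (0.2 N at the ring); stays where left. Locked while the pin is in a hole.
- index_pin (a joint): Height of the spring pin (m): 0 = home in a hole, 0.008 = its rounded tip is clear of the plate, free to swing, 0.022 = upper stop (do not pull against it). A spring pulls it down, 3 N when home, 6 N at the stop. Let go between holes it rides on the plate at 0.008 and drops in when within about 0.02 rad of a hole.
- ring_bar (a point): Centre of the top bar of the orange pull ring on the pin, 121 mm above the bench with the pin home; moves with pin and arm. Its x points along the arm to the pivot, y along the bar, z up. It is 139 mm from the pivot, 36 mm nearer it than the pin's axis. The ring is a rounded square loop of 5 mm round bar, opening 54 mm wide (y) and 48 mm high, fixed to the pin.
- ring_low (a point): Centre of the ring's bottom bar, on the pin's axis, 39 mm lower than the top bar and 36 mm farther from the pivot: the loop's plane leans 0.75 rad, its top toward the pivot. Shut fingers fit through it from the robot's side, sloping down and away from the robot with the tool leaning 20 to 45 degrees. Arm and lens beyond are no higher than 60 mm above the bench.
- lens_center (a point): Centre of the magnifier lens (black rim, 51 mm across) in the arm, 110 mm from the pivot, 44 mm above the bench.
- black_mount: Black round specimen mount, 30 mm diameter, 16 mm high, loose in one of the two nests (either one); origin at the centre of its underside.
- white_mount: White round specimen mount with a copper strip in its top, 30 mm diameter, 15 mm high, loose in the other nest; origin at the centre of its underside.
- vial: White plastic vial, 26 mm diameter, 54 mm high, standing on the bench beside the fixture (fixture's -y side); origin at the centre of its underside. Leave it.
- syringe: Paste syringe with blue ends, 105 mm long, 20 mm high, lying on the bench beside the fixture (fixture's +y side); origin under its centre. Leave it.

How it is judged:
By the outcome, as a careful person would: the job done as asked, in the order asked, and still so for the second after the job is handed in, with the robot touching nothing.
It also fails if it takes over 42 s, if anything falls off the work surface, if the arm or the gripper's body presses on something with over 40 N, if the wrist force passes 120 N, or if a joint passes its speed limit or range.

## Working session

There is one attempt and no reset: what is moved stays moved. The work goes in short steps, Python scripts to look and compute and a tool call to move; the robot and the scene stay as the last step left them, time stands still between calls to the robot, and variables do not carry over. Pictures are saved under pics/ and viewed, at most 10 in all, crops included, and the job is handed in when it is done.

Besides the shell and the picture viewer there is one more tool, called after "Call:" as a command line: name --argument value ..., lists and objects as JSON in quotes. apply_moves: Moves the arm, as the interface text tells. Its arguments: {"type":"object","properties":{"steps":{"type":"array","items":{"type":"array","items":{"type":"array","items":{"type":"number"}}}},"hand":{"type":"number"}},"required":["steps"]}

```bash
mkdir -p pics; ls; python3 - <<'E'
from plant import *
import cv2,json,numpy as np
np.set_printoptions(precision=4,suppress=True)
for n in("scene","top"):
    im=get_image(n); cv2.imwrite(f"pics/{n}0.png",im[:,:,::-1]); p=camera_params(n); print(n,p)
print(camera_params("wrist"))
s=observe(); print(s)
E
```

```text
pics
scene {'fx': 508.90306374092404, 'fy': 508.90306374092404, 'cx': 284.643040433024, 'cy': 204.24471601908718, 'R': array([[ 0.8333, -0.5525,  0.0202],
       [-0.3624, -0.5735, -0.7347],
       [ 0.4175,  0.6049, -0.6781]]), 't': array([-0.5389,  0.3465,  0.6089])}
top {'fx': 432.5887968874596, 'fy': 432.5887968874596, 'cx': 280.74743573376736, 'cy': 206.5855935999793, 'R': array([[ 0.0137, -0.9999, -0.0038],
       [-0.992 , -0.0132, -0.1256],
       [ 0.1255,  0.0055, -0.9921]]), 't': array([0.051 , 0.6865, 0.8662])}
{'fx': 325.19226210127806, 'fy': 325.19226210127806, 'cx': 278.3832455447486, 'cy': 212.92274021945406, 'T_tool_cam': array([[-0.0003, -0.9601, -0.2798,  0.0715],
       [ 1.    , -0.0003,  0.0001, -0.0006],
       [-0.0001, -0.2798,  0.9601, -0.1412],
       [ 0.    ,  0.    ,  0.    ,  1.    ]])}
{'time': 0.1, 'joint_positions': array([ 0.9186,  0.3134,  1.4983,  0.0001,  1.331 , -0.2234]), 'dq': array([ 0.0012,  0.0003, -0.0032,  0.001 , -0.0013,  0.0016]), 'joint_efforts': array([  0.0015, -41.2907, -26.0141,  -0.0002,   0.003 ,   0.    ]), 'eef_pos': array([0.2181, 0.4773, 0.2308]), 'ee_rot': array([[-0.9095,  0.4158, -0.0007],
       [ 0.4158,  0.9095, -0.0009],
       [ 0.0003, -0.0011, -1.    ]]), 'wrist_force': array([ 0.0529,  0.6466, -0.2472]), 'torque': array([-0.0199, -0.0186, -0.0601]), 'gripper_force': 0.0, 'gripper_width': 1.0031343471708918}
```

View pics/scene0.png

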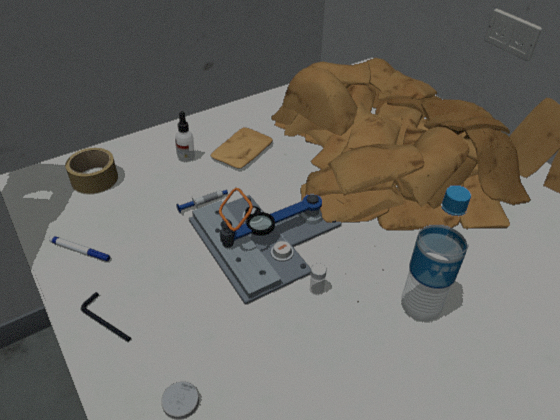

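View pics/top0.png

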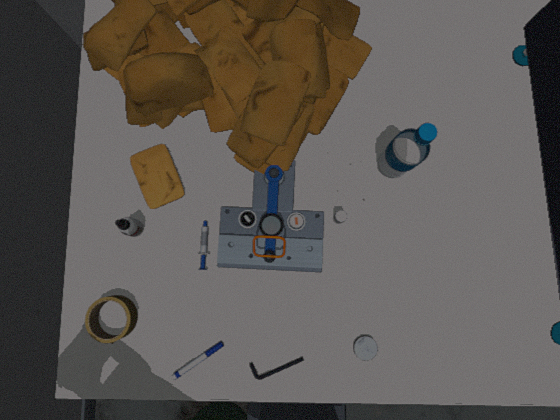

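The scene view shows the fixture with its ring at about (237,210) and the pivot at (312,203). In the top view the pivot is at (273,174), the ring at (269,246), the black mount at (247,219) on the world +y side and the white mount at (297,221). The swing therefore goes to +y, which is angle −0.5.

```bash
cat > h.py <<'E'
from plant import *
import cv2,numpy as np
np.set_printoptions(precision=4,suppress=True)
def ray(n,uv,p=None):
    p=p or camera_params(n); d=p["R"].T@np.array([(uv[0]-p["cx"])/p["fx"],(uv[1]-p["cy"])/p["fy"],1.]); return -p["R"].T@p["t"],d/np.linalg.norm(d)
def plane(n,uv,z):
    o,d=ray(n,uv); return o+d*(z-o[2])/d[2]
def tri(a,b):
    A=np.zeros((3,3));v=np.zeros(3)
    for n,uv in(("scene",a),("top",b)):
        o,d=ray(n,uv);P=np.eye(3)-np.outer(d,d);A+=P;v+=P@o
    return np.linalg.solve(A,v)
def proj(n,X):
    p=camera_params(n);c=p["R"]@X+p["t"];return np.array([p["cx"]+p["fx"]*c[0]/c[2],p["cy"]+p["fy"]*c[1]/c[2]])
E
python3 - <<'E'
from h import *
a=cv2.imread("pics/scene0.png");b=cv2.imread("pics/top0.png")
ca=cv2.resize(a[170:310,170:350],None,fx=4.2,fy=4.2,interpolation=2)
cb=cv2.resize(b[155:280,195:355],None,fx=4.8,fy=4.8,interpolation=2)
cv2.imwrite("pics/ca.png",ca);cv2.imwrite("pics/cb.png",cb)
c={}
for n,im,(y0,y1,x0,x1) in(("scene",a,(180,240,210,265)),("top",b,(225,265,245,295))):
    h=cv2.cvtColor(im,cv2.COLOR_BGR2HSV);m=cv2.inRange(h,(5,150,90),(20,255,255));k=np.zeros_like(m);k[y0:y1,x0:x1]=m[y0:y1,x0:x1]
    ys,xs=np.nonzero(k);print(n,len(xs),xs.min(),xs.max(),ys.min(),ys.max());r=cv2.minAreaRect(np.c_[xs,ys].astype(np.float32));print(r);print(cv2.boxPoints(r))
    h2=cv2.inRange(h,(100,150,50),(125,255,255))
    c[n]=r[0]
print("ringcentre",tri(c["scene"],c["top"]))
print("pivot",tri((312,203),(273,174)))
E
```

```text
scene 224 219 252 188 230
((235.0, 208.99998474121094), (29.698484420776367, 33.941123962402344), 45.0)
[[212.5 210.5]
 [236.5 186.5]
 [257.5 207.5]
 [233.5 231.5]]
top 182 253 285 236 257
((269.0, 246.5), (21.0, 32.0), 90.0)
[[253. 236.]
 [285. 236.]
 [285. 257.]
 [253. 257.]]
ringcentre [0.5999 0.0817 0.1012]
pivot [0.7566 0.0773 0.041 ]
```

View pics/cb.png

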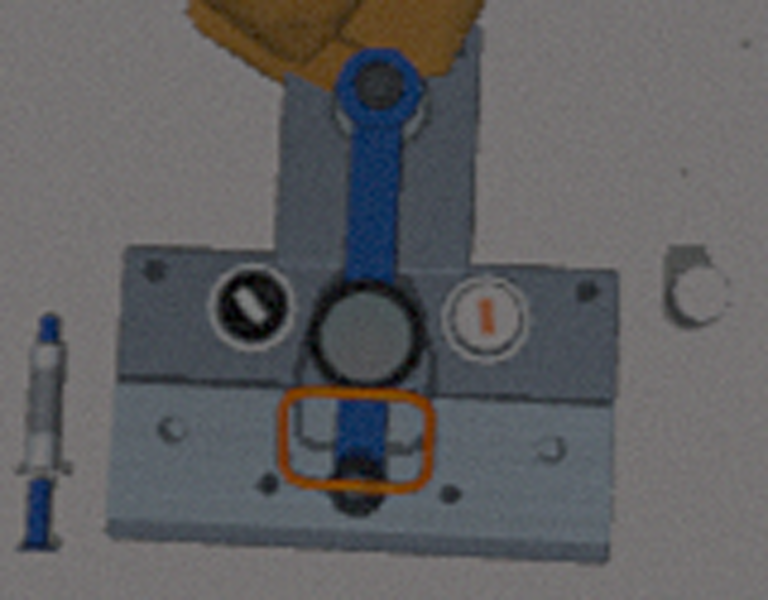

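View pics/ca.png

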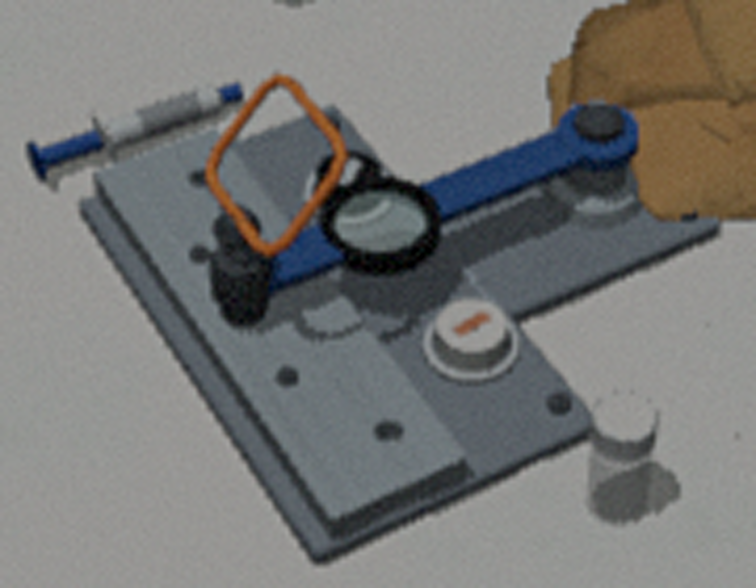

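```bash
python3 - <<'E'
from h import *
T=lambda u,v:(195+(u+.5)/4.8-.5,155+(v+.5)/4.8-.5)
S=lambda u,v:(170+(u+.5)/4.2-.5,170+(v+.5)/4.2-.5)
hl=plane("top",T(172,429),.024);hr=plane("top",T(550,449),.024)
hs=plane("scene",S(388,430),.024)
print("holes",hl,hr,hs,np.linalg.norm(hl-hr),2*175*np.sin(.5))
n=np.array([hl[1]-hr[1],-(hl[0]-hr[0])]);n/=np.linalg.norm(n);yaw=np.arctan2(n[1],n[0])
print("yaw",yaw,"pivot from holes",(hl+hr)[:2]/2+n*.1536)
print("pivot tri",tri(S(600,120),T(380,86)))
tb=tri(S(314,117),T(359,394));lb=tri(S(238,207),T(355,488));print("top bar",tb,"low",lb)
piv=(hl+hr)[:2]/2+n*.1536
print("topbar pred",piv-n*.139,"low pred",piv-n*.175)
E
```

```text
holes [0.6066 0.1662 0.024 ] [ 0.6001 -0.0011  0.024 ] [ 0.6002 -0.0014  0.024 ] 0.16749768512627897 167.79893851147105
yaw -0.03904256368228631 pivot from holes [0.7569 0.0766]
pivot tri [0.7564 0.0757 0.0544]
top bar [0.618  0.0808 0.1189] low [0.582  0.0823 0.0872]
topbar pred [0.618 0.082] low pred [0.582  0.0834]
```

Call:
apply_moves --hand 0 --steps '[[[0.01, -0.03, 0.02, 0.0325], [0.02, -0.033, 0.02, 0.0325], [0.02, -0.033, 0.02, 0.0325], [0.02, -0.033, 0.02, 0.0325], [0.02, -0.033, 0.02, 0.0325], [0.02, -0.033, 0.02, 0.0325], [0.02, -0.033, 0.02, 0.0325], [0.02, -0.033, 0.01, 0.0325], [0.02, -0.033, 0.01, 0.0325], [0.02, -0.033, 0.01, 0.0325], [0.02, -0.033, 0.01, 0.0325], [0.02, -0.033, 0.01, 0.0325]]]'

```text
time: 1.3
eef_pos: [0.4488, 0.0829, 0.4215]
ee_rot: [[-0.999, 0.038, -0.0], [0.038, 0.999, 0.0], [0.0, 0.0, -1.0]]
wrist_force: [0.2, 0.3, 0.6]
gripper_width: 0.002
gripper_force: 0.0
```

Call:
apply_moves --steps '[[[0.045, 0, 0.01, 0], [0.045, 0, 0.01, 0], [0.045, 0, 0.01, 0], [0.045, 0, 0.01, 0], [0.045, 0, 0.01, 0], [0.045, 0, 0.01, 0], [0.045, 0, 0.01, 0], [0.045, 0, 0.01, 0], [0.045, 0, 0.01, 0], [0.045, 0, 0.01, 0]]]'

```text
time: 2.3
eef_pos: [0.7229, 0.0681, 0.4084]
ee_rot: [[-0.994, 0.038, 0.103], [0.039, 0.999, 0.011], [-0.102, 0.015, -0.995]]
wrist_force: [0.7, 0.5, -1.1]
gripper_width: -0.003
gripper_force: 0.0
```

Call:
apply_moves --steps '[[[0.05, 0, 0, 0], [0.05, 0, 0, 0], [0.05, 0, 0, 0], [0.05, 0, 0, 0], [0.05, 0, 0, 0], [0.05, 0, 0, 0]]]'

```text
time: 2.9
eef_pos: [0.8235, 0.0533, 0.3004]
ee_rot: [[-0.969, 0.035, 0.244], [0.042, 0.999, 0.022], [-0.242, 0.031, -0.97]]
wrist_force: [-0.0, 0.0, 0.1]
gripper_width: 0.003
gripper_force: 0.0
```

Call:
apply_moves --steps '[[[-0.04, 0, 0, 0], [-0.04, 0, 0, 0], [-0.04, 0, 0, 0]]]'

```text
time: 3.2
eef_pos: [0.7347, 0.0528, 0.3025]
ee_rot: [[-0.97, 0.035, 0.242], [0.042, 0.999, 0.022], [-0.241, 0.032, -0.97]]
wrist_force: [2.1, 0.3, 1.1]
gripper_width: 0.003
gripper_force: 0.0
```

Call:
apply_moves --steps '[[[0, 0, 0.05, 0], [0.01, 0, 0.045, 0], [0.03, 0, 0.04, 0], [0.04, 0, 0.03, 0], [0.04, 0, 0.03, 0], [0.04, 0, 0.03, 0], [0.04, 0, 0.03, 0], [0.04, 0, 0.03, 0], [0.04, 0, 0.03, 0], [0.04, 0, 0.03, 0]]]'

```text
time: 4.2
eef_pos: [0.7935, 0.0388, 0.4572]
ee_rot: [[-0.9, 0.028, 0.436], [0.047, 0.998, 0.033], [-0.434, 0.05, -0.9]]
wrist_force: [0.3, 0.3, -0.3]
gripper_width: -0.003
gripper_force: 0.0
```

Call:
apply_moves --steps '[[[0.04, 0.003, 0.03, 0], [0.04, 0.003, 0.03, 0], [0.04, 0.003, 0.03, 0], [0.04, 0.003, 0.03, 0], [-0.04, 0.003, 0, 0], [-0.04, 0.003, -0.01, 0]]]'

```text
time: 4.8
eef_pos: [0.7641, 0.0478, 0.4703]
ee_rot: [[-0.846, 0.023, 0.533], [0.052, 0.998, 0.038], [-0.531, 0.06, -0.846]]
wrist_force: [1.6, 0.6, 0.4]
gripper_width: -0.003
gripper_force: 0.0
```

Call:
apply_moves --steps '[[[-0.03, 0.004, -0.02, -0.01], [-0.03, 0.004, -0.02, -0.01], [-0.03, 0.004, -0.02, -0.01], [-0.03, 0.004, -0.02, -0.01], [-0.03, 0.004, -0.02, -0.01], [-0.03, 0.004, -0.02, -0.01], [-0.006, 0.003, -0.045, -0.01], [-0.006, 0.003, -0.045, -0.01], [-0.006, 0.003, -0.045, -0.01], [-0.006, 0.003, -0.045, -0.01], [0, 0, 0, 0]]]'

```text
time: 5.9
eef_pos: [0.5577, 0.0843, 0.1671]
ee_rot: [[-0.843, 0.122, 0.524], [0.135, 0.991, -0.014], [-0.521, 0.059, -0.851]]
wrist_force: [0.3, -0.4, 1.2]
gripper_width: 0.005
gripper_force: 0.0
```

```bash
python3 - <<'E'
from h import *
s=observe();print(s["eef_pos"],s["ee_rot"],s["wrist_force"])
R=s["ee_rot"];C=np.array([.600,.083,.1015]);off=R.T@(C-s["eef_pos"]);print("C in tool",off)
print("wf")
im=get_image("wrist");cv2.imwrite("pics/w1.png",im[:,:,::-1])
sc=get_image("scene");cv2.imwrite("pics/s1.png",cv2.resize(sc[120:300,140:360,::-1],None,fx=3,fy=3))
E
```

```text
[0.5577 0.0843 0.1671] [[-0.8426  0.1224  0.5245]
 [ 0.1353  0.9907 -0.0139]
 [-0.5213  0.0593 -0.8513]] [ 0.3384 -0.3772  1.1929]
C in tool [-0.0016 -0.      0.078 ]
wf
```

View pics/w1.png

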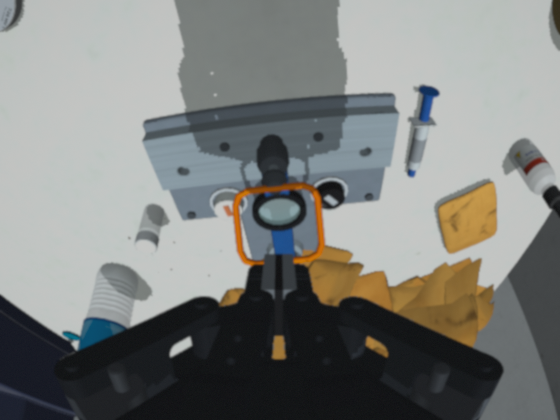

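The wrist view shows the ring centred at (278,225), and the shut fingertips at (278,262) line up with it sideways. I'll insert along the tool axis.

Call:
apply_moves --steps '[[[0.005, 0, 0.003, 0], [0.0068, -0.0002, -0.0107, 0], [0.0068, -0.0002, -0.0107, 0], [0.0068, -0.0002, -0.0107, 0], [0.0068, -0.0002, -0.0107, 0], [0.0068, -0.0002, -0.0107, 0], [0.0068, -0.0002, -0.0107, 0], [0.0068, -0.0002, -0.0107, 0], [0.0068, -0.0002, -0.0107, 0], [0, 0, 0, 0]]]'

```text
time: 7.0
eef_pos: [0.6202, 0.0821, 0.0879]
ee_rot: [[-0.839, 0.122, 0.531], [0.135, 0.991, -0.015], [-0.528, 0.06, -0.847]]
wrist_force: [-0.5, 0.1, 0.2]
gripper_width: 0.002
gripper_force: 0.0
```

```bash
python3 - <<'E'
from h import *
s=observe();R=s["ee_rot"];print(s["wrist_force"],R.T@(np.array([.600,.083,.1015])-s["eef_pos"]))
sc=get_image("scene");cv2.imwrite("pics/s2.png",cv2.resize(sc[120:300,140:360,::-1],None,fx=3,fy=3))
E
```

```text
[-0.5247  0.0518  0.2034] [ 0.0099 -0.0008 -0.0222]
```

View pics/s2.png

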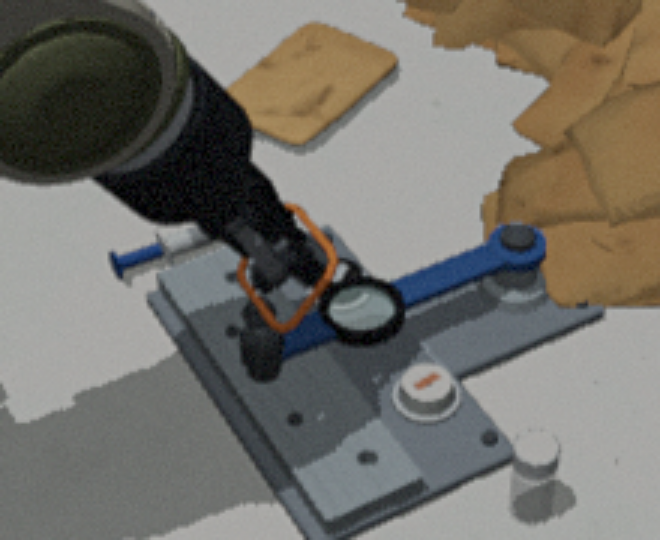

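The fingertips are through the ring: tips near (320,270), ring around (290,265). No contact force yet. Next I'll lift slowly.

Call:
apply_moves --steps '[[[0, 0, 0.002, 0], [0, 0, 0.002, 0], [0, 0, 0.002, 0], [0, 0, 0.001, 0], [0, 0, 0, 0]]]'

```text
time: 7.55
eef_pos: [0.6197, 0.0823, 0.0965]
ee_rot: [[-0.838, 0.122, 0.532], [0.135, 0.991, -0.015], [-0.529, 0.06, -0.847]]
wrist_force: [-3.6, 0.3, -4.2]
gripper_width: 0.002
gripper_force: 2.5
```

Call:
apply_moves --steps '[[[0, 0, 0.002, 0], [0, 0, 0.002, 0], [0, 0, 0.002, 0], [0, 0, 0.002, 0], [0, 0, 0.002, 0], [0, 0, 0, 0]]]'

```text
time: 8.15
eef_pos: [0.6198, 0.0822, 0.1067]
ee_rot: [[-0.838, 0.122, 0.532], [0.135, 0.991, -0.015], [-0.529, 0.06, -0.847]]
wrist_force: [-4.3, 0.2, -5.2]
gripper_width: -0.003
gripper_force: 3.6
```

```bash
python3 - <<'E'
from h import *
s=observe();print(s["wrist_force"],s["eef_pos"])
for n in("scene","top"):
    im=get_image(n)[:,:,::-1];cv2.imwrite(f"pics/{n}3.png",im)
    h=cv2.cvtColor(im.copy(),cv2.COLOR_BGR2HSV);m=cv2.inRange(h,(5,150,90),(20,255,255))
    y0,y1,x0,x1=(175,240,205,265) if n=="scene" else (225,265,245,295)
    ys,xs=np.nonzero(m[y0:y1,x0:x1]);print(n,len(xs),xs.min()+x0,xs.max()+x0,ys.min()+y0,ys.max()+y0)
# px/mm of vertical rise in scene at ring
X=np.array([.6,.083,.1]);print(proj("scene",X+[0,0,.01])-proj("scene",X))
E
```

```text
[-4.2612  0.1636 -5.2309] [0.6198 0.0822 0.1067]
scene 166 219 251 183 224
top 77 253 285 235 241
[-0.283  -4.4383]
```

```bash
python3 - <<'E'
import numpy as np
r=np.array([-.1369,.0059])
R=lambda a:np.array([[np.cos(a),-np.sin(a)],[np.sin(a),np.cos(a)]])
for k in range(20): print(k,np.round(R(-.025*(k+1))@r-R(-.025*k)@r,4))
E
```

```text
0 [0.0002 0.0034]
1 [0.0003 0.0034]
2 [0.0004 0.0034]
3 [0.0004 0.0034]
4 [0.0005 0.0034]
5 [0.0006 0.0034]
6 [0.0007 0.0034]
7 [0.0008 0.0033]
8 [0.0009 0.0033]
9 [0.0009 0.0033]
10 [0.001  0.0033]
11 [0.0011 0.0032]
12 [0.0012 0.0032]
13 [0.0013 0.0032]
14 [0.0014 0.0031]
15 [0.0014 0.0031]
16 [0.0015 0.0031]
17 [0.0016 0.003 ]
18 [0.0017 0.003 ]
19 [0.0017 0.003 ]
```

Call:
apply_moves --steps '[[[0.0002, 0.0034, 0, -0.025], [0.0003, 0.0034, 0, -0.025], [0.0004, 0.0034, 0, -0.025], [0.0004, 0.0034, 0, -0.025], [0.0005, 0.0034, 0, -0.025], [0.0006, 0.0034, 0, -0.025], [0.0007, 0.0034, 0, -0.025], [0.0008, 0.0033, 0, -0.025], [0.0009, 0.0033, 0, -0.025], [0.0009, 0.0033, 0, -0.025], [0, 0, 0, 0]]]'

```text
time: 9.35
eef_pos: [0.6256, 0.1167, 0.1065]
ee_rot: [[-0.778, 0.364, 0.512], [0.339, 0.93, -0.146], [-0.529, 0.06, -0.846]]
wrist_force: [-5.7, 2.5, -5.2]
gripper_width: 0.003
gripper_force: 3.8
```

Call:
apply_moves --steps '[[[0.001, 0.0033, 0, -0.025], [0.0011, 0.0032, 0, -0.025], [0.0012, 0.0032, 0, -0.025], [0.0013, 0.0032, 0, -0.025], [0.0013, 0.0031, 0, -0.025], [0.0014, 0.0031, 0, -0.025], [0.0015, 0.0031, 0, -0.025], [0.0016, 0.003, 0, -0.025], [0, 0, 0, 0]]]'

```text
time: 10.25
eef_pos: [0.6363, 0.1423, 0.1065]
ee_rot: [[-0.695, 0.541, 0.473], [0.487, 0.839, -0.244], [-0.529, 0.061, -0.846]]
wrist_force: [-6.0, 3.4, -5.2]
gripper_width: -0.006
gripper_force: 3.9
```

```bash
cat > ang.py <<'E'
from h import *
# lens rim centre and ring in top view -> arm angle
import sys
s=observe();print(s["time"],s["eef_pos"],s["wrist_force"])
im=get_image("top")[:,:,::-1].copy();cv2.imwrite(f"pics/top{sys.argv[1]}.png",im)
sc=get_image("scene")[:,:,::-1].copy();cv2.imwrite(f"pics/scene{sys.argv[1]}.png",sc)
h=cv2.cvtColor(im,cv2.COLOR_BGR2HSV);piv=np.array([.7567,.0763])
m=cv2.inRange(h,(100,140,40),(130,255,255))
# blue arm between pivot and lens: radial 30..75 mm on plane z=.05
ys,xs=np.nonzero(m[150:280,215:330]);P=np.array([plane("top",(x+215,y+150),.05)[:2]-piv for x,y in zip(xs,ys)])
r=np.hypot(*P.T);a=np.arctan2(-P[:,1],-P[:,0]);k=(r>.03)&(r<.08);print("blue",k.sum(),"angle",a[k].mean()+.039)
E
python3 ang.py 4; python3 - <<'E'
import cv2,numpy as np,sys
sys.path.insert(0,'.')
from h import *
# same measure on the start picture as reference
im=cv2.imread('pics/top0.png');h=cv2.cvtColor(im,cv2.COLOR_BGR2HSV);m=cv2.inRange(h,(100,140,40),(130,255,255));piv=np.array([.7567,.0763])
ys,xs=np.nonzero(m[150:280,215:330]);P=np.array([plane("top",(x+215,y+150),.05)[:2]-piv for x,y in zip(xs,ys)]);r=np.hypot(*P.T);a=np.arctan2(-P[:,1],-P[:,0]);k=(r>.03)&(r<.08);print("ref",k.sum(),a[k].mean()+.039)
a=cv2.imread('pics/scene4.png')[120:300,140:360];b=cv2.imread('pics/top4.png')[150:290,190:360]
cv2.imwrite('pics/v4.png',np.hstack([cv2.resize(a,(400,327)),cv2.resize(b,(397,327))]))
E
```

```text
10.25 [0.6363 0.1423 0.1065] [-5.9508  3.4241 -5.2414]
blue 233 angle -0.45028512873475385
ref 233 -0.0008067472651730329
```

View pics/v4.png

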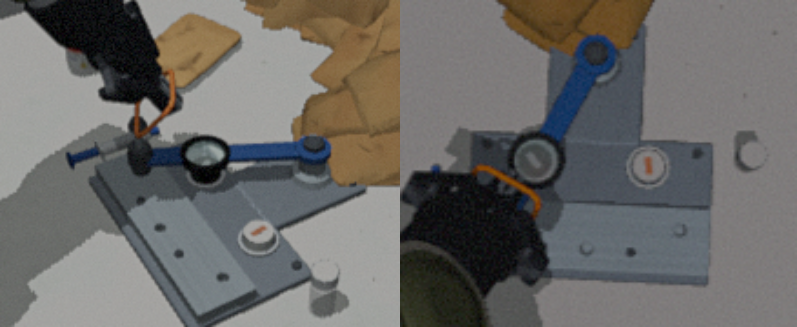

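The lens is almost over the black mount and the arm angle measures −0.450, following the tool exactly. I'll do the last 0.05 rad and then lower.

Call:
apply_moves --steps '[[[0.0017, 0.003, 0, -0.025], [0.0017, 0.003, 0, -0.025], [0, 0, 0, 0]]]'

```text
time: 10.65
eef_pos: [0.6397, 0.1483, 0.1065]
ee_rot: [[-0.67, 0.582, 0.461], [0.521, 0.811, -0.267], [-0.529, 0.062, -0.846]]
wrist_force: [-4.4, 4.1, -5.1]
gripper_width: 0.001
gripper_force: 3.9
```

```bash
python3 ang.py 5
```

```text
10.65 [0.6397 0.1483 0.1065] [-4.4223  4.051  -5.1311]
blue 231 angle -0.5029533334641166
```

Call:
apply_moves --steps '[[[0, 0, -0.002, 0], [0, 0, -0.002, 0], [0, 0, -0.002, 0], [0, 0, -0.002, 0], [0, 0, -0.002, 0], [0, 0, -0.002, 0], [0, 0, -0.002, 0], [0, 0, -0.002, 0], [0, 0, -0.002, 0], [0, 0, 0, 0]]]'

```text
time: 11.75
eef_pos: [0.6406, 0.1471, 0.0895]
ee_rot: [[-0.669, 0.582, 0.463], [0.52, 0.811, -0.268], [-0.531, 0.062, -0.845]]
wrist_force: [-0.6, 0.4, 0.1]
gripper_width: 0.002
gripper_force: 0.0
```

```bash
python3 ang.py 6; python3 - <<'E'
from h import *
im=cv2.imread("pics/scene6.png");h=cv2.cvtColor(im,cv2.COLOR_BGR2HSV);m=cv2.inRange(h,(5,150,90),(20,255,255))
m[:150]=0;m[250:]=0;m[:,:205]=0;m[:,260:]=0
ys,xs=np.nonzero(m);print(len(xs),xs.min(),xs.max(),ys.min(),ys.max())
# expected low-bar centre and -y end if home / at 8 mm
piv=np.array([.7567,.0763]);e=np.array([np.cos(-.539),np.sin(-.539)]);p=np.array([-e[1],e[0]])
for z in(0,.008):
    print([proj("scene",np.r_[piv-e*.175-p*s*.027,.082+z]) for s in(0,1)],[proj("scene",np.r_[piv-e*.139-p*s*.027,.121+z]) for s in(0,1)])
cv2.imwrite("pics/v6.png",cv2.resize(im[140:260,170:330],None,fx=4,fy=4))
E
```

```text
11.75 [0.6406 0.1471 0.0895] [-0.646   0.3544  0.1435]
blue 234 angle -0.49918802928332867
114 214 236 161 196
[array([215.3032, 188.0796]), array([214.4745, 198.2214])] [array([234.5521, 170.7536]), array([234.1415, 180.7883])]
[array([214.9772, 184.6647]), array([214.1361, 194.7922])] [array([234.336 , 167.1353]), array([233.9178, 177.1499])]
```

View pics/v6.png

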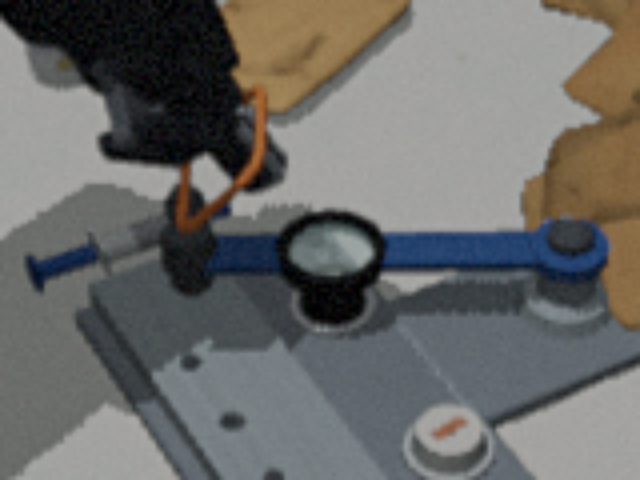

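The force is gone, the angle is −0.499, and the lens stands over the black mount at about (335,290). I'll withdraw along the tool axis, then check that the pin is home.

Call:
apply_moves --steps '[[[-0.0033, 0.0026, -0.0027, 0], [-0.0051, 0.003, 0.0093, 0], [-0.0051, 0.003, 0.0093, 0], [-0.0051, 0.003, 0.0093, 0], [-0.0051, 0.003, 0.0093, 0], [-0.0051, 0.003, 0.0093, 0], [-0.0051, 0.003, 0.0093, 0], [-0.0051, 0.003, 0.0093, 0], [-0.0051, 0.003, 0.0093, 0], [-0.0051, 0.003, 0.0093, 0], [-0.0051, 0.003, 0.0093, 0], [-0.01, 0.006, 0.019, 0]]]'

```text
time: 13.05
eef_pos: [0.5746, 0.1855, 0.1977]
ee_rot: [[-0.671, 0.583, 0.458], [0.52, 0.81, -0.269], [-0.528, 0.058, -0.847]]
wrist_force: [-0.2, -0.3, 0.7]
gripper_width: -0.001
gripper_force: 0.0
```

Call:
apply_moves --steps '[[[-0.03, -0.01, 0.03, 0], [-0.03, -0.01, 0.03, 0], [-0.03, -0.01, 0.03, 0], [-0.03, -0.01, 0.03, 0], [0, 0, 0, 0], [0, 0, 0, 0]]]'

```text
time: 13.65
eef_pos: [0.4551, 0.1457, 0.3188]
ee_rot: [[-0.669, 0.582, 0.462], [0.52, 0.811, -0.268], [-0.53, 0.061, -0.846]]
wrist_force: [-0.6, 0.2, -0.4]
gripper_width: 0.001
gripper_force: 0.0
```

```bash
python3 ang.py 7; python3 - <<'E'
from h import *
piv=np.array([.7567,.0763])
for f,yaw,(y0,y1,x0,x1) in(("0",-.039,(180,240,205,265)),("7",-.539,(150,215,205,262))):
    im=cv2.imread(f"pics/scene{f}.png");h=cv2.cvtColor(im,cv2.COLOR_BGR2HSV);m=cv2.inRange(h,(5,150,90),(20,255,255))
    e=np.array([np.cos(yaw),np.sin(yaw)]);p=np.array([-e[1],e[0]])
    n=[]
    for z in np.arange(-4,14,1)/1000:  # mask hits on the two straight bar midlines as height varies
        c=0
        for t in np.linspace(-.015,.015,40):
            for r,zz in((.139,.121),(.175,.082)):
                u,v=np.round(proj("scene",np.r_[piv-e*r-p*t,zz+z])).astype(int);c+=m[v,u]>0
        n.append(c)
    print(f,n)
a=cv2.imread("pics/scene7.png")[130:310,140:360];b=cv2.imread("pics/top7.png")[150:290,190:360]
cv2.imwrite("pics/v7.png",np.hstack([cv2.resize(a,(400,327)),cv2.resize(b,(397,327))]))
E
```

```text
13.65 [0.4551 0.1457 0.3188] [-0.5617  0.2439 -0.4308]
blue 234 angle -0.4993167899269854
0 [np.int64(29), np.int64(48), np.int64(65), np.int64(76), np.int64(79), np.int64(80), np.int64(79), np.int64(74), np.int64(62), np.int64(47), np.int64(30), np.int64(19), np.int64(11), np.int64(6), np.int64(3), np.int64(2), np.int64(1), np.int64(0)]Traceback (most recent call last):
  File "<stdin>", line 11, in <module>
  File "h.py", line 14, in proj
    p=camera_params(n);c=p["R"]@X+p["t"];return np.array([p["cx"]+p["fx"]*c[0]/c[2],p["cy"]+p["fy"]*c[1]/c[2]])
ValueError: time passes only in moves, steps and waits
```

```bash
sed -i '2a import functools\ncamera_params=functools.lru_cache(camera_params)' h.py; python3 - <<'E'
from h import *
piv=np.array([.7567,.0763]);yaw=-.539
im=cv2.imread("pics/scene7.png");h=cv2.cvtColor(im,cv2.COLOR_BGR2HSV);m=cv2.inRange(h,(5,150,90),(20,255,255))
e=np.array([np.cos(yaw),np.sin(yaw)]);p=np.array([-e[1],e[0]]);n=[]
for z in np.arange(-4,14,1)/1000:
    c=0
    for t in np.linspace(-.015,.015,40):
        u,v=np.round(proj("scene",np.r_[piv-e*.139-p*t,.121+z])).astype(int);c+=m[v,u]>0
        u,v=np.round(proj("scene",np.r_[piv-e*.175-p*t,.082+z])).astype(int);c+=m[v,u]>0
    n.append(int(c))
print(n)
a=im[130:310,140:360];b=cv2.imread("pics/top7.png")[150:290,190:360]
cv2.imwrite("pics/v7.png",np.hstack([cv2.resize(a,(400,327)),cv2.resize(b,(397,327))]))
E
```

```text
[80, 80, 80, 80, 79, 72, 65, 60, 56, 55, 50, 49, 46, 45, 45, 41, 37, 33]
```

View pics/v7.png

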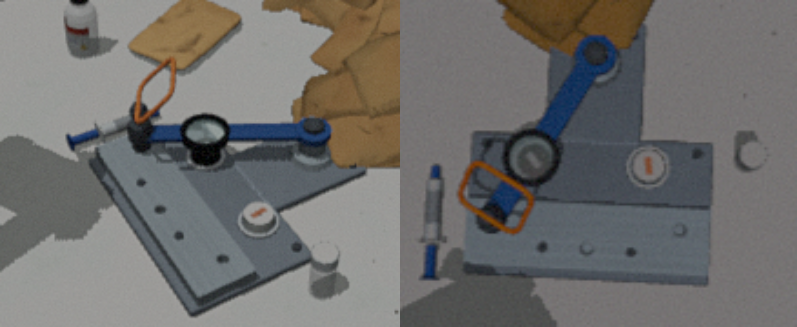

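The ring is clear and the pin is home: the bars match the home height and not +8 mm. The arm reads −0.499, the mounts, vial and syringe look undisturbed, and the gripper is clear.

```bash
python3 -c "from plant import *; print(close_job())"
```

```text
the job is handed in; nothing more can be done
None
```

The magnifier arm now stands over the black mount at about −0.5 rad, with the pin home in that side's hole by the camera check, the gripper clear of the fixture, and the job handed in at about 14 s.

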